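# Find the rattling case

### The job

One of the three sealed white cases on the black mat has something loose inside: pick the cases up one at a time and shake or rock them lengthwise, setting each silent one gently back down flat on the mat. Shake the one that rattles too, then present it forward: finish while holding it in the gripper, still and level, centred over the green plate and clear of it by about a hand's breadth or more (10 to 25 cm). Leave the glassware, bottles and other things as they stand.

Things in the scene. Friction and masses are not known exactly. Their poses are not given: they have to be found in the camera images.
- case_a_center (a point): one of three look-alike sealed white boxes with blue lids, 120 x 60 x 46 mm, about 0.34 kg in all, flat sides. This point: its centre, 23 mm above its underside; x along the length, y the width, z up through the lid. In one of the three (any) a loose 0.16 kg steel ball, 34 mm across, rolls about 76 mm lengthwise; in the others a padded block of equal mass does not move. Empty weights differ a little
- case_b_center (a point): one of three look-alike sealed white boxes with blue lids, 120 x 60 x 46 mm, about 0.34 kg in all, flat sides. This point: its centre, 23 mm above its underside; x along the length, y the width, z up through the lid. In one of the three (any) a loose 0.16 kg steel ball, 34 mm across, rolls about 76 mm lengthwise; in the others a padded block of equal mass does not move. Empty weights differ a little
- case_c_center (a point): one of three look-alike sealed white boxes with blue lids, 120 x 60 x 46 mm, about 0.34 kg in all, flat sides. This point: its centre, 23 mm above its underside; x along the length, y the width, z up through the lid. In one of the three (any) a loose 0.16 kg steel ball, 34 mm across, rolls about 76 mm lengthwise; in the others a padded block of equal mass does not move. Empty weights differ a little
- mat: black rubber bench mat, 280 (x) x 460 (y) x 3 mm thick, fixed; origin at the centre of its underside on the bench. The three cases lie on it side by side, about 125 mm apart along its y, their lengths along its x
- plate_top (a point): centre of the top of a round green plate with a white spot, 90 mm across, 5 mm thick, fixed to the bench beyond the mat: where the case is presented
- vial_1: small white vial with red cap, 22 mm across, 50 mm tall, standing on the far strip of the mat; a bystander, origin at the centre of its underside
- vial_2: small white vial with black cap, 22 mm across, 50 mm tall, standing on the far strip of the mat; a bystander, origin at the centre of its underside
- beaker: empty glass beaker, 70 mm across, 95 mm tall, left of the mat; a bystander, origin at the centre of its underside
- mortar: white ceramic mortar bowl, 100 mm across, 50 mm tall, right of the mat; a bystander, origin at the centre of its underside
- reagent: amber bottle with blue cap, 66 mm across, 150 mm tall, right of the mat; a bystander, origin at the centre of its underside
- tub: white tub with red cap, 72 mm across, 80 mm tall, left of the mat; a bystander, origin at the centre of its underside

How it is judged:
By the outcome, as a careful person would: the job done as asked, in the order asked, and still so for the second after the job is handed in, while the arm keeps its last pose, push and grip.
It also fails if it takes over 72 s, if anything falls off the work surface, if the arm or the gripper's body presses on something with over 40 N, if the wrist force passes 120 N, or if a joint passes its speed limit or range.

### The arm

A 6-joint arm with a two-finger parallel gripper is mounted at the origin on the work surface. World frame = base frame: x ahead of the robot, y to its left, z up, the work surface at z = 0. Lengths are in m, angles in rad, forces in N, time in s.
With the tool pointing down it reaches from about 0.375 to 0.975 m from the base axis. Payload 3.8 kg.
Tool frame: the origin (TCP) lies at the very end of the fingers, on their centre line; the grasp point (between the pads) lies 19 mm behind it; z points along the fingers, y is the line along which they close (so a half turn about z gives the same grasp; the last joint's range is limited). The gripper opens to 88 mm and grips with 3 to 60 N. Pads are 18 mm wide; open, the fingers measure 123 mm over their backs; the gripper's body (75 mm by 187 mm) begins 45 mm behind the grasp point.
Start: joints at [-1.181, 0.264, 1.604, -0, 1.274, -0.037], TCP at [0.279, -0.614, 0.239] pointing down, gripper open.
Joint ranges: [-2.63, 2.63], [-0.94, 2.18], [0.31, 2.57], [-1.31, 4.45], [0, 2.66], [-2.55, 2.55]. Speed limits (rad/s): [2.57, 2.57, 3.14, 3.14, 3.14, 3.14].

### API

Orientations are given as a unit quaternion [x, y, z, w].
In Python, from station import get_obs, get_image, camera_model, job_done gives the robot as it stands.
- The arm moves only by the tool drive_tool, never from a script. Its argument "targets" is a list of rows, each an object of numbers: "hand": the gripper's target within -1 to 1 (fully open at 1, half-way at 0, shut at -1); "tx", "ty", "tz": the shift along the tool's x, y, z in cm; "ax", "ay", "az": the turn, a rotation vector about the tool's x, y, z in rad. A call has 1 to 20 rows; each row shifts and turns the commanded pose from where the row before left it, along the tool's axes as they then stand; what a row does not reach is not made up. A row lasts 1/10 s, in which the tool goes at most 50 mm and 8.59 degrees, less where a joint would pass 70% of its speed; a pose out of reach is approached as far as the arm can. A call is refused whole if a number of a shift passes 5 or a number of a turn 0.15, either way. A call with a gripper value outside its range is refused whole. The fingers move at their own pace and stop on an object; "newtons" is the grip in N (left out, the last holds). Time passes only in rows, so rows that do not move let the fingers close. It gives the time, the measured TCP pose, the force, the opening and the grip force at its end, in the units of the state.
- get_obs(): the state, without advancing time (a new reading comes with each control period).
- get_image(name): name is "scene" or "side" or "wrist"; returns (picture, depth): 420x560x3 uint8, blue, green, red; 420x560 float32, m along the optical axis (not along the pixel's ray), 0 where there is no reading.
- camera_model(name): a dict with "vertical_fov" (degrees; the focal length in pixels is half the picture's height over the tangent of half this angle, whatever the lens; pixels are square), "cx", "cy" (the principal point, pixels), "world_to_cam" (4x4, takes a point from world to camera coordinates). Camera axes: x right, y up, looking along -z (the intrinsics and any distortion apply to the point x, -y, -z); pixel columns grow to the right and rows downward; lengths in m; the calibration is good to about 2 mm. A picture is of the moment at which its call begins: read the wrist's pose just before it. camera_model takes no time and is no camera call; for the wrist camera it gives the pose at the moment of the call.
- job_done(): hands the job in; it is judged then, once.
The state is a dict: "clock": time; "qpos": joint angles; "qd": joint speeds; "tau": joint torques, N m; "tool_pos": TCP position; "tool_rot": TCP orientation; "wrist_force": force on the tool from outside, world axes, zero at the start; "moment": the same for the moment, N m; "width": opening from 0.0 (shut) to 1.0 (fully open); "grasp_force": force on a finger pad.
Only numpy, scipy, OpenCV 4.12 (cv2) and the standard library are available. Lean on these libraries where they do the work, as an engineer would, in place of code of your own. Each camera call takes 0.05 s, during which the arm holds its last target. There are 200 camera calls.

## Working session

There is one attempt and no reset: what is moved stays moved. The work goes in short steps, Python scripts to look and compute and a tool call to move; the robot and the scene stay as the last step left them, time stands still between calls to the robot, and variables do not carry over. Pictures are saved under pics/ and viewed, at most 10 in all, crops included, and the job is handed in when it is done.

Besides the shell and the picture viewer there is one more tool, called as a command line: name --argument value ..., lists and objects as JSON in quotes. drive_tool: Moves the arm, as the interface text tells. Its arguments: {"type":"object","properties":{"targets":{"type":"array","items":{"type":"object","properties":{"hand":{"type":"number"},"tx":{"type":"number"},"ty":{"type":"number"},"tz":{"type":"number"},"ax":{"type":"number"},"ay":{"type":"number"},"az":{"type":"number"}}}},"newtons":{"type":"number"}},"required":["targets"]}

```bash
mkdir -p pics; cat > h.py <<'E'
import numpy as np, cv2
from station import get_obs,get_image,camera_model
def world(name,d,cm,pts=None):
    h,w=d.shape; f=h/2/np.tan(np.radians(cm["vertical_fov"])/2)
    v,u=np.mgrid[0:h,0:w]
    p=np.stack([(u-cm["cx"])/f*d,-(v-cm["cy"])/f*d,-d,np.ones_like(d)],-1)
    return (p@np.linalg.inv(np.array(cm["world_to_cam"])).T)[...,:3]
E
python3 - <<'E'
from h import *
print(get_obs())
for n in("scene","side"):
    cm=camera_model(n); print({k:v for k,v in cm.items()})
    im,d=get_image(n); cv2.imwrite(f"pics/{n}0.png",im); np.savez(f"{n}0.npz",im=im,d=d,W=world(n,d,cm))
E
```

```text
{'clock': 0.0, 'qpos': array([-1.18090323e+00,  2.64793202e-01,  1.60542418e+00, -1.49752494e-05,
        1.27368695e+00, -3.68807570e-02]), 'qd': array([ 6.35127154e-05, -8.50594424e-04,  1.85646954e-03, -1.85357061e-03,
       -4.44049781e-04, -1.71262832e-03]), 'tau': array([ 6.27713471e-04, -5.02114391e+01, -3.56873667e+01,  7.28935422e-02,
        2.95070303e-02, -1.80839875e-04]), 'tool_pos': array([ 0.27913263, -0.61377252,  0.23733393]), 'tool_rot': array([ 9.77318149e-01,  2.11773227e-01, -2.10000424e-04, -1.13662168e-03]), 'wrist_force': array([-0.64415698, -0.79359331, -0.11766632]), 'moment': array([ 0.00370624, -0.03839777, -0.00501078]), 'grasp_force': 0.0, 'width': 0.9996647890362951}
{'vertical_fov': 51.264036618453, 'cx': 279.7203573314897, 'cy': 211.02481000774122, 'world_to_cam': array([[ 0.08639342,  0.99613024,  0.01614694, -0.04953681],
       [-0.54012963,  0.03321378,  0.84092617,  0.25026121],
       [ 0.83713569, -0.08137193,  0.54090891, -1.69104416],
       [ 0.        ,  0.        ,  0.        ,  1.        ]])}
{'vertical_fov': 54.88134028965456, 'cx': 274.7356694736931, 'cy': 212.35656306469102, 'world_to_cam': array([[-0.97118495, -0.23816043, -0.00891026,  0.53329836],
       [ 0.15008165, -0.64019906,  0.75340604, -0.13709196],
       [-0.18513585,  0.73035935,  0.6574952 , -1.21319119],
       [ 0.        ,  0.        ,  0.        ,  1.        ]])}
```

View pics/scene0.png

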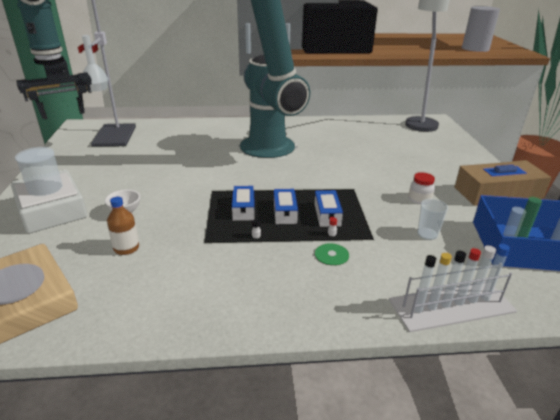

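View pics/side0.png

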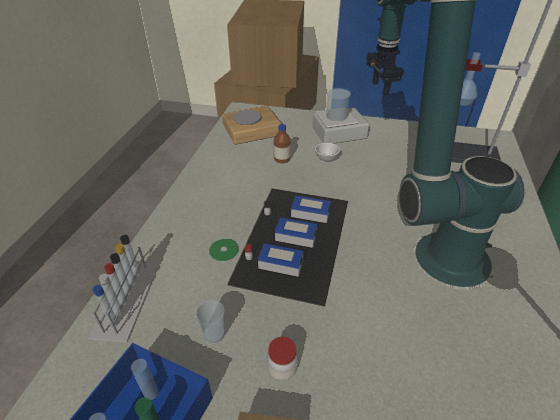

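The scene picture shows the mat with three cases (px ~(243,203), (286,206), (328,208)). The vials are at (256,232) and (333,228), and the green plate is at (332,254). The side view agrees, with cases at (311,208), (296,232) and (281,259) and the plate at (224,250).

```bash
python3 - <<'E'
from h import *
for n in("scene","side"):
    z=np.load(n+"0.npz"); W=z["W"]; im=z["im"]; d=z["d"]
    hsv=cv2.cvtColor(im,cv2.COLOR_BGR2HSV)
    X,Y,Z=W[...,0],W[...,1],W[...,2]
    reg=(d>0)&(X>.3)&(X<.85)&(abs(Y)<.35)
    print(n,"bench z",np.median(Z[reg&(Z<.03)]))
    m=reg&(Z>.042)&(Z<.06)
    k,l,st,c=cv2.connectedComponentsWithStats(m.astype(np.uint8))
    for i in range(1,k):
        if st[i,4]>40:
            P=W[l==i]; r=cv2.minAreaRect((P[:,:2]*1000).astype(np.float32)); print("top",st[i,4],np.median(P,0).round(4),r)
    g=reg&(hsv[...,0]>50)&(hsv[...,0]<80)&(hsv[...,1]>120)&(Z<.03)
    P=W[g]; print("plate",len(P),P.mean(0), (P.min(0)+P.max(0))/2)
    mm=reg&(hsv[...,2]<50)&(Z<.02); 
    print("mat",cv2.minAreaRect((W[mm][:,:2]*1000).astype(np.float32)))
E
```

```text
scene bench z -0.0006978330703747426
top 486 [ 0.4579 -0.0986  0.0483] ((451.6972351074219, -98.75318908691406), (60.04521560668945, 125.1540756225586), 88.11815643310547)
top 485 [0.4832 0.0212 0.0484] ((476.928955078125, 22.136295318603516), (60.59410858154297, 129.74356079101562), 88.15253448486328)
top 507 [0.5032 0.1439 0.0482] ((495.4440002441406, 144.89569091796875), (61.19879150390625, 126.49669647216797), 87.80123138427734)
top 53 [0.6005 0.1393 0.0506] ((595.6556396484375, 139.73451232910156), (18.948766708374023, 22.035707473754883), 81.69230651855469)
top 54 [ 0.5974 -0.0672  0.0504] ((593.5972900390625, -67.07463836669922), (18.573217391967773, 21.454301834106445), 87.4670181274414)
plate 431 [0.68324256 0.12411103 0.00429881] [0.68214725 0.12419436 0.0043988 ]
mat ((479.4983215332031, 26.767379760742188), (452.02825927734375, 273.9151916503906), 88.11033630371094)
side bench z 0.0005375208561986811
top 491 [ 0.4491 -0.0924  0.0484] ((450.5357360839844, -97.52008056640625), (68.39846801757812, 123.84187316894531), 88.60067749023438)
top 580 [0.4752 0.028  0.0483] ((475.7462463378906, 24.260541915893555), (66.79276275634766, 123.30628204345703), 87.99139404296875)
top 49 [0.5944 0.1466 0.052 ] ((596.0971069335938, 143.13031005859375), (18.71123504638672, 23.01797866821289), 48.295467376708984)
top 707 [0.4947 0.1508 0.0486] ((495.7853698730469, 147.68807983398438), (65.54988098144531, 123.1995849609375), 88.0531234741211)
plate 120 [0.67445453 0.12890832 0.00444199] [0.6802466  0.12582235 0.00506598]
mat ((479.9040222167969, 25.881912231445312), (464.3077392578125, 277.0223083496094), 88.39985656738281)
```

drive_tool --targets '[{"az": 0.12, "hand": 1}, {"az": 0.12}, {"az": 0.12}, {"az": 0.1}, {"tx": 1.2, "ty": -4}, {"tx": 1.2, "ty": -4}, {"tx": 1.2, "ty": -4}, {"tx": 1.2, "ty": -4}, {"tx": 1.2, "ty": -4}, {"tx": 1.2, "ty": -4}, {"tx": 1.2, "ty": -4}, {"tx": 1.2, "ty": -4}, {"tx": 1.2, "ty": -4}, {"tx": 1.2, "ty": -4}, {"tx": 1.2, "ty": -4}, {"tx": 1.2, "ty": -4}, {"tx": 1.1, "ty": -4}, {"tz": 4}, {"tz": 4}, {"tz": 3}]' --newtons 30

```text
invalid input
```

```bash
cat >> h.py <<'E'
from scipy.spatial.transform import Rotation as R
def go(x,y,z,yaw=-1.9):
    o=get_obs(); r=R.from_quat(o["tool_rot"]); D=R.from_euler("z",yaw,degrees=True)*R.from_euler("x",180,degrees=True)
    print("t",round(o["clock"],2),"pos",o["tool_pos"].round(4),"w",round(o["width"],3))
    print("shift cm",(D.inv().apply(np.array([x,y,z])-o["tool_pos"])*100).round(2),"turn",(r.inv()*D).as_rotvec().round(3))
def fm(tag=""):
    o=get_obs(); r=R.from_quat(o["tool_rot"]).inv()
    print(tag,round(o["clock"],2),o["tool_pos"].round(4),"F",o["wrist_force"].round(2),"Mtool",r.apply(o["moment"]).round(3),"Mw",o["moment"].round(3),"w",round(o["width"],3),"g",round(o["grasp_force"],1))
E
python3 - <<'E'
from h import *
go(.451,-.098,.012); fm()
im,d=get_image("wrist"); cm=camera_model("wrist"); W=world("w",d,cm)
cv2.imwrite("pics/w1.png",im)
m=(W[...,2]>.042)&(W[...,2]<.06)&(d>0)&(W[...,0]<.57)
k,l,st,c=cv2.connectedComponentsWithStats(m.astype(np.uint8))
for i in range(1,k):
    if st[i,4]>400: print(st[i],cv2.minAreaRect((W[l==i][:,:2]*1000).astype(np.float32)))
E
```

```text
t 0.1 pos [ 0.2792 -0.6139  0.2375] w 1.0
shift cm [ 15.46 -52.13  22.55] turn [-0.002  0.     0.46 ]
 0.1 [ 0.2792 -0.6139  0.2375] F [ 0.24  0.35 -0.21] Mtool [-0.022 -0.045 -0.025] Mw [-0.038  0.032  0.025] w 1.0 g 0.0
```

drive_tool --targets '[{"tx": 0, "ty": 0, "tz": 0, "ax": 0, "ay": 0, "az": 0.12, "hand": 1}, {"tx": 0, "ty": 0, "tz": 0, "ax": 0, "ay": 0, "az": 0.12, "hand": 1}, {"tx": 0, "ty": 0, "tz": 0, "ax": 0, "ay": 0, "az": 0.12, "hand": 1}, {"tx": 0, "ty": 0, "tz": 0, "ax": 0, "ay": 0, "az": 0.1, "hand": 1}, {"tx": 1.2, "ty": -4, "tz": 0, "ax": 0, "ay": 0, "az": 0, "hand": 1}, {"tx": 1.2, "ty": -4, "tz": 0, "ax": 0, "ay": 0, "az": 0, "hand": 1}, {"tx": 1.2, "ty": -4, "tz": 0, "ax": 0, "ay": 0, "az": 0, "hand": 1}, {"tx": 1.2, "ty": -4, "tz": 0, "ax": 0, "ay": 0, "az": 0, "hand": 1}, {"tx": 1.2, "ty": -4, "tz": 0, "ax": 0, "ay": 0, "az": 0, "hand": 1}, {"tx": 1.2, "ty": -4, "tz": 0, "ax": 0, "ay": 0, "az": 0, "hand": 1}, {"tx": 1.2, "ty": -4, "tz": 0, "ax": 0, "ay": 0, "az": 0, "hand": 1}, {"tx": 1.2, "ty": -4, "tz": 0, "ax": 0, "ay": 0, "az": 0, "hand": 1}, {"tx": 1.2, "ty": -4, "tz": 0, "ax": 0, "ay": 0, "az": 0, "hand": 1}, {"tx": 1.2, "ty": -4, "tz": 0, "ax": 0, "ay": 0, "az": 0, "hand": 1}, {"tx": 1.2, "ty": -4, "tz": 0, "ax": 0, "ay": 0, "az": 0, "hand": 1}, {"tx": 1.2, "ty": -4, "tz": 0, "ax": 0, "ay": 0, "az": 0, "hand": 1}, {"tx": 1.1, "ty": -4, "tz": 0, "ax": 0, "ay": 0, "az": 0, "hand": 1}, {"tx": 0, "ty": 0, "tz": 4, "ax": 0, "ay": 0, "az": 0, "hand": 1}, {"tx": 0, "ty": 0, "tz": 4, "ax": 0, "ay": 0, "az": 0, "hand": 1}, {"tx": 0, "ty": 0, "tz": 2, "ax": 0, "ay": 0, "az": 0, "hand": 1}]' --newtons 30

```text
clock: 2.15
tool_pos: [0.4493, -0.0985, 0.1353]
tool_rot: [1.0, -0.016, -0.002, -0.001]
wrist_force: [-0.2, -0.3, -0.2]
width: 1.003
grasp_force: 0.0
```

```bash
python3 - <<'E'
from h import *
go(.451,-.098,.012); fm()
cm=camera_model("wrist"); im,d=get_image("wrist"); W=world("w",d,cm)
cv2.imwrite("pics/w1.png",im)
m=(W[...,2]>.042)&(W[...,2]<.06)&(d>0)&(W[...,0]<.57)
k,l,st,c=cv2.connectedComponentsWithStats(m.astype(np.uint8))
for i in range(1,k):
    if st[i,4]>400: print(st[i],cv2.minAreaRect((W[l==i][:,:2]*1000).astype(np.float32)))
E
```

```text
t 2.15 pos [ 0.4493 -0.0985  0.1353] w 1.003
shift cm [ 0.17 -0.05 12.33] turn [-0.001  0.005  0.002]
 2.15 [ 0.4493 -0.0985  0.1353] F [-0.18 -0.34 -0.23] Mtool [ 0.053 -0.055 -0.028] Mw [0.055 0.053 0.028] w 1.003 g 0.0
[   48    90   113   174 15326] ((474.5886535644531, 22.04426383972168), (61.91584014892578, 124.06180572509766), 88.19134521484375)
[  237   123    91   167 13764] ((449.114013671875, -98.93283081054688), (60.18097686767578, 124.4984359741211), 88.18626403808594)
```

drive_tool --targets '[{"tx": 0, "ty": 0, "tz": 3, "ax": 0, "ay": 0, "az": 0, "hand": 1}, {"tx": 0, "ty": 0, "tz": 3, "ax": 0, "ay": 0, "az": 0, "hand": 1}, {"tx": 0.1, "ty": 0, "tz": 3, "ax": 0, "ay": 0, "az": 0, "hand": 1}, {"tx": 0, "ty": 0, "tz": 2, "ax": 0, "ay": 0, "az": 0, "hand": 1}, {"tx": 0, "ty": 0, "tz": 1.3, "ax": 0, "ay": 0, "az": 0, "hand": 1}, {"tx": 0, "ty": 0, "tz": 0, "ax": 0, "ay": 0, "az": 0, "hand": -1}, {"tx": 0, "ty": 0, "tz": 0, "ax": 0, "ay": 0, "az": 0, "hand": -1}, {"tx": 0, "ty": 0, "tz": 0, "ax": 0, "ay": 0, "az": 0, "hand": -1}, {"tx": 0, "ty": 0, "tz": 0, "ax": 0, "ay": 0, "az": 0, "hand": -1}, {"tx": 0, "ty": 0, "tz": 0, "ax": 0, "ay": 0, "az": 0, "hand": -1}, {"tx": 0, "ty": 0, "tz": 0, "ax": 0, "ay": 0, "az": 0, "hand": -1}]' --newtons 35

```text
clock: 3.3
tool_pos: [0.4539, -0.1001, 0.0171]
tool_rot: [1.0, -0.017, 0.001, 0.0]
wrist_force: [-0.4, 1.6, 6.5]
width: 0.677
grasp_force: 35.0
```

```bash
python3 -c "
from h import *
fm()"
```

```text
3.3 [ 0.4539 -0.1001  0.0171] F [-0.42  1.62  6.55] Mtool [ 0.32  -0.116  0.046] Mw [ 0.324  0.106 -0.045] w 0.677 g 35.0
```

drive_tool --targets '[{"tx": 0, "ty": 0, "tz": -1, "ax": 0, "ay": 0, "az": 0, "hand": -1}, {"tx": 0, "ty": 0, "tz": -2, "ax": 0, "ay": 0, "az": 0, "hand": -1}, {"tx": 0, "ty": 0, "tz": -3, "ax": 0, "ay": 0, "az": 0, "hand": -1}, {"tx": 0, "ty": 0, "tz": -3, "ax": 0, "ay": 0, "az": 0, "hand": -1}, {"tx": 0, "ty": 0, "tz": -2, "ax": 0, "ay": 0, "az": 0, "hand": -1}, {"tx": 0, "ty": 0, "tz": -1, "ax": 0, "ay": 0, "az": 0, "hand": -1}, {"tx": 0, "ty": 0, "tz": 0, "ax": 0, "ay": 0, "az": 0, "hand": -1}, {"tx": 0, "ty": 0, "tz": 0, "ax": 0, "ay": 0, "az": 0, "hand": -1}, {"tx": 0, "ty": 0, "tz": 0, "ax": 0, "ay": 0.1, "az": 0, "hand": -1}, {"tx": 0, "ty": 0, "tz": 0, "ax": 0, "ay": 0.1, "az": 0, "hand": -1}, {"tx": 0, "ty": 0, "tz": 0, "ax": 0, "ay": 0.1, "az": 0, "hand": -1}, {"tx": 0, "ty": 0, "tz": 0, "ax": 0, "ay": 0, "az": 0, "hand": -1}, {"tx": 0, "ty": 0, "tz": 0, "ax": 0, "ay": 0, "az": 0, "hand": -1}, {"tx": 0, "ty": 0, "tz": 0, "ax": 0, "ay": 0, "az": 0, "hand": -1}, {"tx": 0, "ty": 0, "tz": 0, "ax": 0, "ay": 0, "az": 0, "hand": -1}, {"tx": 0, "ty": 0, "tz": 0, "ax": 0, "ay": 0, "az": 0, "hand": -1}, {"tx": 0, "ty": 0, "tz": 0, "ax": 0, "ay": 0, "az": 0, "hand": -1}]'

```text
clock: 5.0
tool_pos: [0.4531, -0.0999, 0.1359]
tool_rot: [0.989, -0.016, 0.149, 0.002]
wrist_force: [-0.4, -0.5, -3.4]
width: 0.679
grasp_force: 35.0
```

```bash
python3 -c "
from h import *
fm()
im,d=get_image('side');cv2.imwrite('pics/s2.png',im[100:350,200:400]);fm()"
```

```text
5.0 [ 0.4531 -0.0999  0.1359] F [-0.45 -0.48 -3.42] Mtool [ 0.003 -0.317 -0.002] Mw [0.012 0.317 0.003] w 0.679 g 35.0
 5.05 [ 0.453  -0.0999  0.1358] F [-0.2   0.55 -3.15] Mtool [ 0.058 -0.254  0.005] Mw [0.065 0.252 0.012] w 0.679 g 35.0
```

drive_tool --targets '[{"tx": 0, "ty": 0, "tz": 0, "ax": 0, "ay": -0.12, "az": 0, "hand": -1}, {"tx": 0, "ty": 0, "tz": 0, "ax": 0, "ay": -0.12, "az": 0, "hand": -1}, {"tx": 0, "ty": 0, "tz": 0, "ax": 0, "ay": -0.12, "az": 0, "hand": -1}, {"tx": 0, "ty": 0, "tz": 0, "ax": 0, "ay": -0.12, "az": 0, "hand": -1}, {"tx": 0, "ty": 0, "tz": 0, "ax": 0, "ay": -0.12, "az": 0, "hand": -1}, {"tx": 0, "ty": 0, "tz": 0, "ax": 0, "ay": 0, "az": 0, "hand": -1}, {"tx": 0, "ty": 0, "tz": 0, "ax": 0, "ay": 0, "az": 0, "hand": -1}, {"tx": 0, "ty": 0, "tz": 0, "ax": 0, "ay": 0, "az": 0, "hand": -1}, {"tx": 0, "ty": 0, "tz": 0, "ax": 0, "ay": 0, "az": 0, "hand": -1}, {"tx": 0, "ty": 0, "tz": 0, "ax": 0, "ay": 0, "az": 0, "hand": -1}, {"tx": 0, "ty": 0, "tz": 0, "ax": 0, "ay": 0, "az": 0, "hand": -1}]'

```text
clock: 6.15
tool_pos: [0.4523, -0.1, 0.1364]
tool_rot: [0.989, -0.017, -0.149, -0.002]
wrist_force: [0.3, -0.2, -3.0]
width: 0.678
grasp_force: 35.0
```

```bash
python3 -c "
from h import *
fm()"
```

```text
6.15 [ 0.4523 -0.1     0.1364] F [ 0.25 -0.2  -3.01] Mtool [ 0.041  0.289 -0.099] Mw [ 0.058 -0.291  0.083] w 0.678 g 35.0
```

drive_tool --targets '[{"tx": 0, "ty": 0, "tz": 0, "ax": 0, "ay": 0.1, "az": 0, "hand": -1}, {"tx": 0, "ty": 0, "tz": 0, "ax": 0, "ay": 0.1, "az": 0, "hand": -1}, {"tx": 0, "ty": 0, "tz": 0, "ax": 0, "ay": 0.1, "az": 0, "hand": -1}, {"tx": 0, "ty": 0, "tz": 0, "ax": 0, "ay": 0, "az": 0, "hand": -1}, {"tx": 0, "ty": 0, "tz": 0, "ax": 0, "ay": 0, "az": 0, "hand": -1}, {"tx": 0, "ty": 0, "tz": 0, "ax": 0, "ay": 0, "az": 0, "hand": -1}]'

```text
clock: 6.75
tool_pos: [0.4533, -0.1001, 0.1362]
tool_rot: [1.0, -0.017, -0.0, 0.0]
wrist_force: [0.4, -0.6, -3.7]
width: 0.676
grasp_force: 35.0
```

```bash
python3 -c "
from h import *
fm();go(.4539,-.1001,.0171)"
```

```text
6.75 [ 0.4533 -0.1001  0.1362] F [ 0.39 -0.55 -3.75] Mtool [ 0.03   0.101 -0.009] Mw [ 0.027 -0.102  0.009] w 0.676 g 35.0
t 6.75 pos [ 0.4533 -0.1001  0.1362] w 0.676
shift cm [ 0.06 -0.   11.91] turn [ 0.  0. -0.]
```

View pics/s2.png

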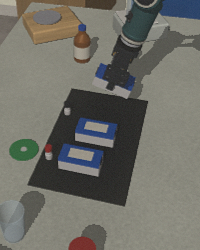

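The crop shows case A held clear of the mat and tilted lengthwise. The other two cases and the vials are untouched. Next I tilt it the other way and compare the moment at level.

drive_tool --targets '[{"tx": 0, "ty": 0, "tz": 0, "ax": 0, "ay": 0.12, "az": 0, "hand": -1}, {"tx": 0, "ty": 0, "tz": 0, "ax": 0, "ay": 0.12, "az": 0, "hand": -1}, {"tx": 0, "ty": 0, "tz": 0, "ax": 0, "ay": 0.12, "az": 0, "hand": -1}, {"tx": 0, "ty": 0, "tz": 0, "ax": 0, "ay": 0, "az": 0, "hand": -1}, {"tx": 0, "ty": 0, "tz": 0, "ax": 0, "ay": 0, "az": 0, "hand": -1}, {"tx": 0, "ty": 0, "tz": 0, "ax": 0, "ay": 0, "az": 0, "hand": -1}, {"tx": 0, "ty": 0, "tz": 0, "ax": 0, "ay": 0, "az": 0, "hand": -1}, {"tx": 0, "ty": 0, "tz": 0, "ax": 0, "ay": -0.12, "az": 0, "hand": -1}, {"tx": 0, "ty": 0, "tz": 0, "ax": 0, "ay": -0.12, "az": 0, "hand": -1}, {"tx": 0, "ty": 0, "tz": 0, "ax": 0, "ay": -0.12, "az": 0, "hand": -1}, {"tx": 0, "ty": 0, "tz": 0, "ax": 0, "ay": 0, "az": 0, "hand": -1}, {"tx": 0, "ty": 0, "tz": 0, "ax": 0, "ay": 0, "az": 0, "hand": -1}]'

```text
clock: 7.95
tool_pos: [0.454, -0.0998, 0.1354]
tool_rot: [1.0, -0.016, 0.0, -0.0]
wrist_force: [-0.3, 0.2, -3.5]
width: 0.676
grasp_force: 35.0
```

```bash
cat >> h.py <<'E'
def avg(n=6):
    L=[]
    for i in range(n):
        o=get_obs(); L.append(np.r_[R.from_quat(o["tool_rot"]).inv().apply(o["moment"])[1],o["wrist_force"][2]]); get_image("wrist")
    L=np.array(L); print("My",L[:,0].round(3),L.mean(0).round(3)," Fz mean above; t",get_obs()["clock"])
E
python3 -c "
from h import *
avg()"
```

```text
My [-0.027 -0.043 -0.057 -0.047 -0.041  0.025] [-0.032 -3.188]  Fz mean above; t 8.25
```

drive_tool --targets '[{"tx": 0, "ty": 0, "tz": 0, "ax": 0, "ay": -0.12, "az": 0, "hand": -1}, {"tx": 0, "ty": 0, "tz": 0, "ax": 0, "ay": -0.12, "az": 0, "hand": -1}, {"tx": 0, "ty": 0, "tz": 0, "ax": 0, "ay": -0.12, "az": 0, "hand": -1}, {"tx": 0, "ty": 0, "tz": 0, "ax": 0, "ay": 0, "az": 0, "hand": -1}, {"tx": 0, "ty": 0, "tz": 0, "ax": 0, "ay": 0, "az": 0, "hand": -1}, {"tx": 0, "ty": 0, "tz": 0, "ax": 0, "ay": 0, "az": 0, "hand": -1}, {"tx": 0, "ty": 0, "tz": 0, "ax": 0, "ay": 0, "az": 0, "hand": -1}, {"tx": 0, "ty": 0, "tz": 0, "ax": 0, "ay": 0.12, "az": 0, "hand": -1}, {"tx": 0, "ty": 0, "tz": 0, "ax": 0, "ay": 0.12, "az": 0, "hand": -1}, {"tx": 0, "ty": 0, "tz": 0, "ax": 0, "ay": 0.12, "az": 0, "hand": -1}, {"tx": 0, "ty": 0, "tz": 0, "ax": 0, "ay": 0, "az": 0, "hand": -1}, {"tx": 0, "ty": 0, "tz": 0, "ax": 0, "ay": 0, "az": 0, "hand": -1}]'

```text
clock: 9.45
tool_pos: [0.4517, -0.1, 0.1366]
tool_rot: [1.0, -0.017, -0.0, 0.0]
wrist_force: [0.2, -0.1, -2.8]
width: 0.677
grasp_force: 35.0
```

```bash
python3 -c "
from h import *
avg();go(.4539,-.1001,.0171)"
```

```text
My [ 0.013  0.049  0.01   0.013  0.049 -0.032] [ 0.017 -2.88 ]  Fz mean above; t 9.75
t 9.75 pos [ 0.4535 -0.1     0.1357] w 0.674
shift cm [4.000e-02 1.000e-02 1.186e+01] turn [-0.     0.001  0.   ]
```

drive_tool --targets '[{"tx": 0, "ty": 0, "tz": 0, "ax": 0, "ay": 0.1, "az": 0, "hand": -1}, {"tx": 0, "ty": 0, "tz": 0, "ax": 0, "ay": 0.1, "az": 0, "hand": -1}, {"tx": 0, "ty": 0, "tz": 0, "ax": 0, "ay": 0.1, "az": 0, "hand": -1}, {"tx": 0, "ty": 0, "tz": 0, "ax": 0, "ay": 0, "az": 0, "hand": -1}, {"tx": 0, "ty": 0, "tz": 0, "ax": 0, "ay": 0, "az": 0, "hand": -1}, {"tx": 0, "ty": 0, "tz": 0, "ax": 0, "ay": 0, "az": 0, "hand": -1}, {"tx": 0, "ty": 0, "tz": 0, "ax": 0, "ay": 0, "az": 0, "hand": -1}]'

```text
clock: 10.45
tool_pos: [0.454, -0.1002, 0.1365]
tool_rot: [0.989, -0.016, 0.149, 0.003]
wrist_force: [-0.9, -0.1, -2.4]
width: 0.68
grasp_force: 35.0
```

```bash
python3 -c "
from h import *
avg(10)"
```

```text
My [-0.259 -0.239 -0.267 -0.261 -0.268 -0.276 -0.299 -0.351 -0.291 -0.31 ] [-0.282 -3.203]  Fz mean above; t 10.95
```

drive_tool --targets '[{"tx": 0, "ty": 0, "tz": 0, "ax": 0, "ay": -0.12, "az": 0, "hand": -1}, {"tx": 0, "ty": 0, "tz": 0, "ax": 0, "ay": -0.12, "az": 0, "hand": -1}, {"tx": 0, "ty": 0, "tz": 0, "ax": 0, "ay": -0.12, "az": 0, "hand": -1}, {"tx": 0, "ty": 0, "tz": 0, "ax": 0, "ay": -0.12, "az": 0, "hand": -1}, {"tx": 0, "ty": 0, "tz": 0, "ax": 0, "ay": -0.12, "az": 0, "hand": -1}, {"tx": 0, "ty": 0, "tz": 0, "ax": 0, "ay": 0, "az": 0, "hand": -1}, {"tx": 0, "ty": 0, "tz": 0, "ax": 0, "ay": 0, "az": 0, "hand": -1}, {"tx": 0, "ty": 0, "tz": 0, "ax": 0, "ay": 0, "az": 0, "hand": -1}, {"tx": 0, "ty": 0, "tz": 0, "ax": 0, "ay": 0, "az": 0, "hand": -1}]'

```text
clock: 11.85
tool_pos: [0.4519, -0.0999, 0.1363]
tool_rot: [0.989, -0.017, -0.148, -0.002]
wrist_force: [-0.4, 0.4, -2.7]
width: 0.673
grasp_force: 35.0
```

```bash
python3 -c "
from h import *
avg(10)"
```

```text
My [0.306 0.324 0.244 0.337 0.245 0.272 0.252 0.282 0.213 0.239] [ 0.272 -3.017]  Fz mean above; t 12.35
```

drive_tool --targets '[{"tx": 0, "ty": 0, "tz": 0, "ax": 0, "ay": 0.1, "az": 0, "hand": -1}, {"tx": 0, "ty": 0, "tz": 0, "ax": 0, "ay": 0.1, "az": 0, "hand": -1}, {"tx": 0, "ty": 0, "tz": 0, "ax": 0, "ay": 0.1, "az": 0, "hand": -1}, {"tx": 0, "ty": 0, "tz": 3, "ax": 0, "ay": 0, "az": 0, "hand": -1}, {"tx": 0, "ty": 0, "tz": 3, "ax": 0, "ay": 0, "az": 0, "hand": -1}, {"tx": 0, "ty": 0, "tz": 2.5, "ax": 0, "ay": 0, "az": 0, "hand": -1}, {"tx": 0, "ty": 0, "tz": 1.5, "ax": 0, "ay": 0, "az": 0, "hand": -1}, {"tx": 0, "ty": 0, "tz": 0, "ax": 0, "ay": 0, "az": 0, "hand": -1}, {"tx": 0, "ty": 0, "tz": 0, "ax": 0, "ay": 0, "az": 0, "hand": -1}]'

```text
clock: 13.25
tool_pos: [0.4525, -0.0999, 0.0358]
tool_rot: [1.0, -0.017, -0.0, -0.0]
wrist_force: [-0.2, -0.4, -3.5]
width: 0.678
grasp_force: 35.0
```

```bash
python3 -c "
from h import *
fm();go(.4539,-.1001,.0171)"
```

```text
13.25 [ 0.4525 -0.0999  0.0358] F [-0.15 -0.35 -3.45] Mtool [0.075 0.071 0.031] Mw [ 0.072 -0.073 -0.031] w 0.678 g 35.0
t 13.25 pos [ 0.4525 -0.0999  0.0358] w 0.678
shift cm [0.15 0.02 1.87] turn [-0.     0.001  0.   ]
```

drive_tool --targets '[{"tx": 0, "ty": 0, "tz": 0.6, "ax": 0, "ay": 0, "az": 0, "hand": -1}, {"tx": 0, "ty": 0, "tz": 0.5, "ax": 0, "ay": 0, "az": 0, "hand": -1}, {"tx": 0, "ty": 0, "tz": 0.4, "ax": 0, "ay": 0, "az": 0, "hand": -1}, {"tx": 0, "ty": 0, "tz": 0.2, "ax": 0, "ay": 0, "az": 0, "hand": -1}, {"tx": 0, "ty": 0, "tz": 0, "ax": 0, "ay": 0, "az": 0, "hand": -1}]'

```text
clock: 13.75
tool_pos: [0.4523, -0.0998, 0.0184]
tool_rot: [1.0, -0.017, -0.0, -0.0]
wrist_force: [-0.8, 0.5, -3.7]
width: 0.678
grasp_force: 35.0
```

```bash
python3 -c "
from h import *
fm();avg(4)"
```

```text
13.75 [ 0.4523 -0.0998  0.0184] F [-0.8   0.48 -3.66] Mtool [ 0.03   0.039 -0.026] Mw [ 0.029 -0.04   0.026] w 0.678 g 35.0
My [ 0.039 -0.01  -0.059  0.004] [-0.007 -3.249]  Fz mean above; t 13.95
```

drive_tool --targets '[{"tx": 0, "ty": 0, "tz": 0.1, "ax": 0, "ay": 0, "az": 0, "hand": -1}, {"tx": 0, "ty": 0, "tz": 0.1, "ax": 0, "ay": 0, "az": 0, "hand": -1}, {"tx": 0, "ty": 0, "tz": 0, "ax": 0, "ay": 0, "az": 0, "hand": -1}]'

```text
clock: 14.25
tool_pos: [0.4528, -0.1, 0.0171]
tool_rot: [1.0, -0.017, 0.0, 0.0]
wrist_force: [-1.5, -0.1, 2.7]
width: 0.681
grasp_force: 35.0
```

```bash
python3 -c "
from h import *
avg(2);fm()"
```

```text
My [-0.216 -0.191] [-0.204  2.67 ]  Fz mean above; t 14.35
 14.35 [ 0.4528 -0.1     0.0171] F [-2.53  0.61  3.22] Mtool [ 0.094 -0.246  0.035] Mw [ 0.102  0.242 -0.035] w 0.675 g 35.0
```

drive_tool --targets '[{"tx": 0, "ty": 0, "tz": 0, "ax": 0, "ay": 0, "az": 0, "hand": 1}, {"tx": 0, "ty": 0, "tz": 0, "ax": 0, "ay": 0, "az": 0, "hand": 1}, {"tx": 0, "ty": 0, "tz": 0, "ax": 0, "ay": 0, "az": 0, "hand": 1}, {"tx": 0, "ty": 0, "tz": 0, "ax": 0, "ay": 0, "az": 0, "hand": 1}, {"tx": 0, "ty": 0, "tz": 0, "ax": 0, "ay": 0, "az": 0, "hand": 1}, {"tx": 0, "ty": 0, "tz": -2, "ax": 0, "ay": 0, "az": 0, "hand": 1}, {"tx": 0, "ty": 0, "tz": -4, "ax": 0, "ay": 0, "az": 0, "hand": 1}, {"tx": 0, "ty": 0, "tz": -3, "ax": 0, "ay": 0, "az": 0, "hand": 1}, {"tx": 0.4, "ty": -3, "tz": 0, "ax": 0, "ay": 0, "az": 0, "hand": 1}, {"tx": 0.5, "ty": -3.2, "tz": 0, "ax": 0, "ay": 0, "az": 0, "hand": 1}, {"tx": 0.5, "ty": -3.2, "tz": 0, "ax": 0, "ay": 0, "az": 0, "hand": 1}, {"tx": 0.4, "ty": -3, "tz": 0, "ax": 0, "ay": 0, "az": 0, "hand": 1}, {"tx": 0, "ty": 0, "tz": 0, "ax": 0, "ay": 0, "az": 0, "hand": 1}]'

```text
clock: 15.65
tool_pos: [0.4752, 0.026, 0.1069]
tool_rot: [1.0, -0.015, 0.0, -0.0]
wrist_force: [1.2, -0.4, 0.4]
width: 0.998
grasp_force: 0.0
```

```bash
cat > tops.py <<'E'
from h import *
cm=camera_model("wrist"); im,d=get_image("wrist"); W=world("w",d,cm)
m=(W[...,2]>.042)&(W[...,2]<.06)&(d>0)&(W[...,0]<.57)
k,l,st,c=cv2.connectedComponentsWithStats(m.astype(np.uint8))
for i in range(1,k):
    if st[i,4]>400: print(st[i],W[l==i][:,2].mean().round(4),W[l==i][:,2].std().round(4),cv2.minAreaRect((W[l==i][:,:2]*1000).astype(np.float32)))
E
python3 -c "
from tops import *
go(.475,.0235,.017);cv2.imwrite('pics/w3.png',im)"
```

```text
[   20    97   128   192 18000] 0.0495 0.0012 ((495.84100341796875, 145.5508270263672), (62.19499969482422, 122.25548553466797), 87.90728759765625)
[  237   126   102   177 16587] 0.0496 0.0007 ((478.5967712402344, 22.181690216064453), (60.228267669677734, 116.1885757446289), 88.2881851196289)
[  424   164   118   139 11024] 0.0493 0.0013 ((463.9044189453125, -100.45664978027344), (62.3284912109375, 92.4813461303711), 87.88251495361328)
t 15.7 pos [0.4748 0.0246 0.1067] w 0.996
shift cm [0.03 0.11 8.97] turn [0.    0.    0.003]
```

View pics/w3.png

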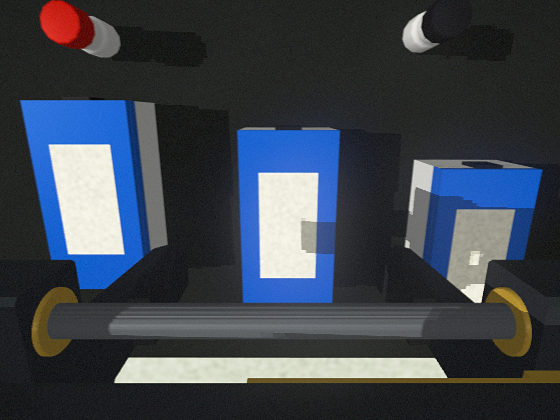

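The wrist view shows case A (right, px ~480,230) set back flat. Case B is centred at (288,215) and case C is on the left at (85,195). Both vials are standing at the top.

drive_tool --targets '[{"tx": 0, "ty": 0.1, "tz": 3, "ax": 0, "ay": 0, "az": 0, "hand": 1}, {"tx": 0, "ty": 0, "tz": 3, "ax": 0, "ay": 0, "az": 0, "hand": 1}, {"tx": 0, "ty": 0, "tz": 2, "ax": 0, "ay": 0, "az": 0, "hand": 1}, {"tx": 0, "ty": 0, "tz": 0.9, "ax": 0, "ay": 0, "az": 0, "hand": 1}, {"tx": 0, "ty": 0, "tz": 0, "ax": 0, "ay": 0, "az": 0, "hand": -1}, {"tx": 0, "ty": 0, "tz": 0, "ax": 0, "ay": 0, "az": 0, "hand": -1}, {"tx": 0, "ty": 0, "tz": 0, "ax": 0, "ay": 0, "az": 0, "hand": -1}, {"tx": 0, "ty": 0, "tz": 0, "ax": 0, "ay": 0, "az": 0, "hand": -1}, {"tx": 0, "ty": 0, "tz": 0, "ax": 0, "ay": 0, "az": 0, "hand": -1}, {"tx": 0, "ty": 0, "tz": 0, "ax": 0, "ay": 0, "az": 0, "hand": -1}]'

```text
clock: 16.7
tool_pos: [0.4759, 0.0223, 0.019]
tool_rot: [1.0, -0.017, 0.001, 0.0]
wrist_force: [-1.0, -1.2, 5.7]
width: 0.677
grasp_force: 35.0
```

```bash
python3 -c "
from h import *
fm()"
```

```text
16.7 [0.4759 0.0223 0.019 ] F [-1.02 -1.16  5.73] Mtool [-0.089 -0.104  0.051] Mw [-0.085  0.106 -0.052] w 0.677 g 35.0
```

drive_tool --targets '[{"tx": 0, "ty": 0, "tz": -1, "ax": 0, "ay": 0, "az": 0, "hand": -1}, {"tx": 0, "ty": 0, "tz": -2, "ax": 0, "ay": 0, "az": 0, "hand": -1}, {"tx": 0, "ty": 0, "tz": -3, "ax": 0, "ay": 0, "az": 0, "hand": -1}, {"tx": 0, "ty": 0, "tz": -3, "ax": 0, "ay": 0, "az": 0, "hand": -1}, {"tx": 0, "ty": 0, "tz": -2, "ax": 0, "ay": 0, "az": 0, "hand": -1}, {"tx": 0, "ty": 0, "tz": -1, "ax": 0, "ay": 0, "az": 0, "hand": -1}, {"tx": 0, "ty": 0, "tz": 0, "ax": 0, "ay": 0.1, "az": 0, "hand": -1}, {"tx": 0, "ty": 0, "tz": 0, "ax": 0, "ay": 0.1, "az": 0, "hand": -1}, {"tx": 0, "ty": 0, "tz": 0, "ax": 0, "ay": 0.1, "az": 0, "hand": -1}, {"tx": 0, "ty": 0, "tz": 0, "ax": 0, "ay": 0, "az": 0, "hand": -1}, {"tx": 0, "ty": 0, "tz": 0, "ax": 0, "ay": 0, "az": 0, "hand": -1}, {"tx": 0, "ty": 0, "tz": 0, "ax": 0, "ay": 0, "az": 0, "hand": -1}, {"tx": 0, "ty": 0, "tz": 0, "ax": 0, "ay": 0, "az": 0, "hand": -1}, {"tx": 0, "ty": 0, "tz": 0, "ax": 0, "ay": 0, "az": 0, "hand": -1}]'

```text
clock: 18.1
tool_pos: [0.4757, 0.0224, 0.1381]
tool_rot: [0.989, -0.016, 0.149, 0.002]
wrist_force: [1.0, -0.6, -3.5]
width: 0.676
grasp_force: 35.0
```

```bash
python3 -c "
from h import *
avg(10)"
```

```text
My [-0.261 -0.245 -0.287 -0.24  -0.243 -0.254 -0.272 -0.182 -0.242 -0.257] [-0.248 -3.589]  Fz mean above; t 18.6
```

drive_tool --targets '[{"tx": 0, "ty": 0, "tz": 0, "ax": 0, "ay": -0.12, "az": 0, "hand": -1}, {"tx": 0, "ty": 0, "tz": 0, "ax": 0, "ay": -0.12, "az": 0, "hand": -1}, {"tx": 0, "ty": 0, "tz": 0, "ax": 0, "ay": -0.12, "az": 0, "hand": -1}, {"tx": 0, "ty": 0, "tz": 0, "ax": 0, "ay": -0.12, "az": 0, "hand": -1}, {"tx": 0, "ty": 0, "tz": 0, "ax": 0, "ay": -0.12, "az": 0, "hand": -1}, {"tx": 0, "ty": 0, "tz": 0, "ax": 0, "ay": 0, "az": 0, "hand": -1}, {"tx": 0, "ty": 0, "tz": 0, "ax": 0, "ay": 0, "az": 0, "hand": -1}, {"tx": 0, "ty": 0, "tz": 0, "ax": 0, "ay": 0, "az": 0, "hand": -1}, {"tx": 0, "ty": 0, "tz": 0, "ax": 0, "ay": 0, "az": 0, "hand": -1}]'

```text
clock: 19.5
tool_pos: [0.4739, 0.0225, 0.1383]
tool_rot: [0.989, -0.016, -0.148, -0.002]
wrist_force: [-0.3, 0.3, -3.3]
width: 0.677
grasp_force: 35.0
```

```bash
python3 -c "
from h import *
avg(10)"
```

```text
My [0.238 0.23  0.245 0.288 0.204 0.232 0.258 0.233 0.241 0.255] [ 0.242 -3.528]  Fz mean above; t 20.0
```

drive_tool --targets '[{"tx": 0, "ty": 0, "tz": 0, "ax": 0, "ay": 0.1, "az": 0, "hand": -1}, {"tx": 0, "ty": 0, "tz": 0, "ax": 0, "ay": 0.1, "az": 0, "hand": -1}, {"tx": 0, "ty": 0, "tz": 0, "ax": 0, "ay": 0.1, "az": 0, "hand": -1}, {"tx": 0, "ty": 0, "tz": 0, "ax": 0, "ay": 0, "az": 0, "hand": -1}, {"tx": 0, "ty": 0, "tz": 0, "ax": 0, "ay": 0, "az": 0, "hand": -1}]'

```text
clock: 20.5
tool_pos: [0.4741, 0.0224, 0.1379]
tool_rot: [1.0, -0.017, -0.001, -0.0]
wrist_force: [0.1, 0.7, -3.3]
width: 0.677
grasp_force: 35.0
```

```bash
python3 -c "
from h import *
avg(5);go(.475,.0235,.017)"
```

```text
My [-0.018 -0.043 -0.008 -0.035 -0.052] [-0.031 -3.37 ]  Fz mean above; t 20.75
t 20.75 pos [0.4755 0.0223 0.1377] w 0.674
shift cm [-0.06 -0.11 12.07] turn [ 0.     0.001 -0.   ]
```

Case B shows a swing of 0.49 N m at 3.5 N and case A 0.55 at 3.1 N. A's excess of about 0.12 matches the ball. I set B down and check C.

drive_tool --targets '[{"tx": 0, "ty": 0, "tz": 3, "ax": 0, "ay": 0, "az": 0, "hand": -1}, {"tx": 0, "ty": 0, "tz": 3, "ax": 0, "ay": 0, "az": 0, "hand": -1}, {"tx": 0, "ty": 0, "tz": 2.5, "ax": 0, "ay": 0, "az": 0, "hand": -1}, {"tx": 0, "ty": 0, "tz": 1.5, "ax": 0, "ay": 0, "az": 0, "hand": -1}, {"tx": 0, "ty": 0, "tz": 0.7, "ax": 0, "ay": 0, "az": 0, "hand": -1}, {"tx": 0, "ty": 0, "tz": 0.5, "ax": 0, "ay": 0, "az": 0, "hand": -1}, {"tx": 0, "ty": 0, "tz": 0.3, "ax": 0, "ay": 0, "az": 0, "hand": -1}, {"tx": 0, "ty": 0, "tz": 0.2, "ax": 0, "ay": 0, "az": 0, "hand": -1}, {"tx": 0, "ty": 0, "tz": 0.1, "ax": 0, "ay": 0, "az": 0, "hand": -1}, {"tx": 0, "ty": 0, "tz": 0, "ax": 0, "ay": 0, "az": 0, "hand": -1}, {"tx": 0, "ty": 0, "tz": 0, "ax": 0, "ay": 0, "az": 0, "hand": -1}]'

```text
clock: 21.85
tool_pos: [0.475, 0.0224, 0.0202]
tool_rot: [1.0, -0.017, 0.0, -0.0]
wrist_force: [-1.1, 0.7, -3.2]
width: 0.678
grasp_force: 35.0
```

```bash
python3 -c "
from h import *
avg(2);fm()"
```

```text
My [-0.03  -0.017] [-0.023 -3.306]  Fz mean above; t 21.95
 21.95 [0.4749 0.0225 0.0201] F [-0.15 -0.14 -3.03] Mtool [-0.049  0.01  -0.029] Mw [-0.049 -0.009  0.029] w 0.677 g 35.0
```

drive_tool --targets '[{"tx": 0, "ty": 0, "tz": 0.1, "ax": 0, "ay": 0, "az": 0, "hand": -1}, {"tx": 0, "ty": 0, "tz": 0.1, "ax": 0, "ay": 0, "az": 0, "hand": -1}, {"tx": 0, "ty": 0, "tz": 0, "ax": 0, "ay": 0, "az": 0, "hand": -1}]'

```text
clock: 22.25
tool_pos: [0.475, 0.0224, 0.019]
tool_rot: [1.0, -0.017, 0.0, -0.0]
wrist_force: [-4.0, -0.7, 7.8]
width: 0.675
grasp_force: 35.0
```

```bash
python3 -c "
from h import *
avg(2);fm()"
```

```text
My [-0.68  -0.583] [-0.631  7.631]  Fz mean above; t 22.35
 22.35 [0.4749 0.0224 0.019 ] F [-4.69  0.43  8.25] Mtool [ 0.06  -0.595 -0.037] Mw [0.08  0.592 0.037] w 0.678 g 35.0
```

drive_tool --targets '[{"tx": 0, "ty": 0, "tz": 0, "ax": 0, "ay": 0, "az": 0, "hand": 1}, {"tx": 0, "ty": 0, "tz": 0, "ax": 0, "ay": 0, "az": 0, "hand": 1}, {"tx": 0, "ty": 0, "tz": 0, "ax": 0, "ay": 0, "az": 0, "hand": 1}, {"tx": 0, "ty": 0, "tz": 0, "ax": 0, "ay": 0, "az": 0, "hand": 1}, {"tx": 0, "ty": 0, "tz": 0, "ax": 0, "ay": 0, "az": 0, "hand": 1}, {"tx": 0, "ty": 0, "tz": -2, "ax": 0, "ay": 0, "az": 0, "hand": 1}, {"tx": 0, "ty": 0, "tz": -4, "ax": 0, "ay": 0, "az": 0, "hand": 1}, {"tx": 0, "ty": 0, "tz": -3, "ax": 0, "ay": 0, "az": 0, "hand": 1}, {"tx": 0.4, "ty": -3, "tz": 0, "ax": 0, "ay": 0, "az": 0, "hand": 1}, {"tx": 0.4, "ty": -3.2, "tz": 0, "ax": 0, "ay": 0, "az": 0, "hand": 1}, {"tx": 0.4, "ty": -3.2, "tz": 0, "ax": 0, "ay": 0, "az": 0, "hand": 1}, {"tx": 0.4, "ty": -3, "tz": 0, "ax": 0, "ay": 0, "az": 0, "hand": 1}, {"tx": 0, "ty": 0, "tz": 0, "ax": 0, "ay": 0, "az": 0, "hand": 1}]'

```text
clock: 23.65
tool_pos: [0.4955, 0.1486, 0.108]
tool_rot: [1.0, -0.015, 0.001, -0.001]
wrist_force: [-0.2, -1.1, 0.1]
width: 1.004
grasp_force: 0.0
```

```bash
python3 -c "
from tops import *
go(.4955,.1455,.017)"
```

```text
[  236   126   102   177 16604] 0.0496 0.0007 ((498.6525573730469, 145.42507934570312), (60.28011703491211, 116.76260375976562), 88.17631530761719)
[  425   155   118   148 11932] 0.0493 0.0013 ((486.3985290527344, 22.267343521118164), (62.42051696777344, 98.75296020507812), 87.8730239868164)
t 23.7 pos [0.4949 0.1471 0.1076] w 0.998
shift cm [0.07 0.15 9.06] turn [0.    0.    0.003]
```

drive_tool --targets '[{"tx": 0, "ty": 0.1, "tz": 3, "ax": 0, "ay": 0, "az": 0, "hand": 1}, {"tx": 0, "ty": 0, "tz": 3, "ax": 0, "ay": 0, "az": 0, "hand": 1}, {"tx": 0, "ty": 0, "tz": 2, "ax": 0, "ay": 0, "az": 0, "hand": 1}, {"tx": 0, "ty": 0, "tz": 0.9, "ax": 0, "ay": 0, "az": 0, "hand": 1}, {"tx": 0, "ty": 0, "tz": 0, "ax": 0, "ay": 0, "az": 0, "hand": -1}, {"tx": 0, "ty": 0, "tz": 0, "ax": 0, "ay": 0, "az": 0, "hand": -1}, {"tx": 0, "ty": 0, "tz": 0, "ax": 0, "ay": 0, "az": 0, "hand": -1}, {"tx": 0, "ty": 0, "tz": 0, "ax": 0, "ay": 0, "az": 0, "hand": -1}, {"tx": 0, "ty": 0, "tz": 0, "ax": 0, "ay": 0, "az": 0, "hand": -1}, {"tx": 0, "ty": 0, "tz": 0, "ax": 0, "ay": 0, "az": 0, "hand": -1}]'

```text
clock: 24.7
tool_pos: [0.496, 0.1451, 0.0201]
tool_rot: [1.0, -0.017, 0.001, -0.0]
wrist_force: [-0.1, -0.3, 5.5]
width: 0.676
grasp_force: 35.0
```

```bash
python3 -c "
from h import *
fm()"
```

```text
24.7 [0.496  0.1451 0.0201] F [-0.07 -0.33  5.54] Mtool [ 0.075 -0.054  0.015] Mw [ 0.077  0.051 -0.015] w 0.676 g 35.0
```

drive_tool --targets '[{"tx": 0, "ty": 0, "tz": -1, "ax": 0, "ay": 0, "az": 0, "hand": -1}, {"tx": 0, "ty": 0, "tz": -2, "ax": 0, "ay": 0, "az": 0, "hand": -1}, {"tx": 0, "ty": 0, "tz": -3, "ax": 0, "ay": 0, "az": 0, "hand": -1}, {"tx": 0, "ty": 0, "tz": -3, "ax": 0, "ay": 0, "az": 0, "hand": -1}, {"tx": 0, "ty": 0, "tz": -2, "ax": 0, "ay": 0, "az": 0, "hand": -1}, {"tx": 0, "ty": 0, "tz": -1, "ax": 0, "ay": 0, "az": 0, "hand": -1}, {"tx": 0, "ty": 0, "tz": 0, "ax": 0, "ay": 0.1, "az": 0, "hand": -1}, {"tx": 0, "ty": 0, "tz": 0, "ax": 0, "ay": 0.1, "az": 0, "hand": -1}, {"tx": 0, "ty": 0, "tz": 0, "ax": 0, "ay": 0.1, "az": 0, "hand": -1}, {"tx": 0, "ty": 0, "tz": 0, "ax": 0, "ay": 0, "az": 0, "hand": -1}, {"tx": 0, "ty": 0, "tz": 0, "ax": 0, "ay": 0, "az": 0, "hand": -1}, {"tx": 0, "ty": 0, "tz": 0, "ax": 0, "ay": 0, "az": 0, "hand": -1}, {"tx": 0, "ty": 0, "tz": 0, "ax": 0, "ay": 0, "az": 0, "hand": -1}, {"tx": 0, "ty": 0, "tz": 0, "ax": 0, "ay": 0, "az": 0, "hand": -1}]'

```text
clock: 26.1
tool_pos: [0.4957, 0.1448, 0.139]
tool_rot: [0.989, -0.017, 0.149, 0.002]
wrist_force: [-0.8, 0.4, -3.7]
width: 0.678
grasp_force: 35.0
```

```bash
python3 -c "
from h import *
avg(10)"
```

```text
My [-0.258 -0.254 -0.316 -0.342 -0.328 -0.299 -0.339 -0.314 -0.287 -0.266] [-0.3   -3.464]  Fz mean above; t 26.6
```

drive_tool --targets '[{"tx": 0, "ty": 0, "tz": 0, "ax": 0, "ay": -0.12, "az": 0, "hand": -1}, {"tx": 0, "ty": 0, "tz": 0, "ax": 0, "ay": -0.12, "az": 0, "hand": -1}, {"tx": 0, "ty": 0, "tz": 0, "ax": 0, "ay": -0.12, "az": 0, "hand": -1}, {"tx": 0, "ty": 0, "tz": 0, "ax": 0, "ay": -0.12, "az": 0, "hand": -1}, {"tx": 0, "ty": 0, "tz": 0, "ax": 0, "ay": -0.12, "az": 0, "hand": -1}, {"tx": 0, "ty": 0, "tz": 0, "ax": 0, "ay": 0, "az": 0, "hand": -1}, {"tx": 0, "ty": 0, "tz": 0, "ax": 0, "ay": 0, "az": 0, "hand": -1}, {"tx": 0, "ty": 0, "tz": 0, "ax": 0, "ay": 0, "az": 0, "hand": -1}, {"tx": 0, "ty": 0, "tz": 0, "ax": 0, "ay": 0, "az": 0, "hand": -1}]'

```text
clock: 27.5
tool_pos: [0.4941, 0.145, 0.1394]
tool_rot: [0.989, -0.016, -0.148, -0.003]
wrist_force: [-0.8, 1.2, -2.3]
width: 0.676
grasp_force: 35.0
```

```bash
python3 -c "
from h import *
avg(10)"
```

```text
My [0.269 0.289 0.271 0.275 0.26  0.273 0.226 0.311 0.244 0.32 ] [ 0.274 -3.097]  Fz mean above; t 28.0
```

drive_tool --targets '[{"tx": 0, "ty": 0, "tz": 0, "ax": 0, "ay": 0.1, "az": 0, "hand": -1}, {"tx": 0, "ty": 0, "tz": 0, "ax": 0, "ay": 0.1, "az": 0, "hand": -1}, {"tx": 0, "ty": 0, "tz": 0, "ax": 0, "ay": 0.1, "az": 0, "hand": -1}, {"tx": 0, "ty": 0, "tz": 0, "ax": 0, "ay": 0, "az": 0, "hand": -1}, {"tx": 0, "ty": 0, "tz": 0, "ax": 0, "ay": 0, "az": 0, "hand": -1}]'

```text
clock: 28.5
tool_pos: [0.4942, 0.1449, 0.1389]
tool_rot: [1.0, -0.016, -0.001, -0.0]
wrist_force: [0.5, 0.5, -2.4]
width: 0.68
grasp_force: 35.0
```

```bash
python3 -c "
from h import *
avg(5);go(.4955,.1455,.017)"
```

```text
My [ 0.018  0.018 -0.035 -0.002  0.061] [ 0.012 -3.118]  Fz mean above; t 28.75
t 28.75 pos [0.4956 0.1448 0.1386] w 0.675
shift cm [-1.000e-02 -7.000e-02  1.216e+01] turn [ 0.     0.001 -0.   ]
```

A +ay tilt raises the +x end, so the ball rolls back and reduces the swing. That reverses my earlier reading. A and C agree (0.55–0.57 at about 3.2 N), and B is the odd one, low by about 0.13 for its weight. So B is the likely rattler. I set C down and confirm on B.

drive_tool --targets '[{"tx": 0, "ty": 0, "tz": 3, "ax": 0, "ay": 0, "az": 0, "hand": -1}, {"tx": 0, "ty": 0, "tz": 3, "ax": 0, "ay": 0, "az": 0, "hand": -1}, {"tx": 0, "ty": 0, "tz": 2.5, "ax": 0, "ay": 0, "az": 0, "hand": -1}, {"tx": 0, "ty": 0, "tz": 1.5, "ax": 0, "ay": 0, "az": 0, "hand": -1}, {"tx": 0, "ty": 0, "tz": 0.7, "ax": 0, "ay": 0, "az": 0, "hand": -1}, {"tx": 0, "ty": 0, "tz": 0.5, "ax": 0, "ay": 0, "az": 0, "hand": -1}, {"tx": 0, "ty": 0, "tz": 0.3, "ax": 0, "ay": 0, "az": 0, "hand": -1}, {"tx": 0, "ty": 0, "tz": 0.2, "ax": 0, "ay": 0, "az": 0, "hand": -1}, {"tx": 0, "ty": 0, "tz": 0.1, "ax": 0, "ay": 0, "az": 0, "hand": -1}, {"tx": 0, "ty": 0, "tz": 0.1, "ax": 0, "ay": 0, "az": 0, "hand": -1}, {"tx": 0, "ty": 0, "tz": 0, "ax": 0, "ay": 0, "az": 0, "hand": -1}]'

```text
clock: 29.85
tool_pos: [0.4951, 0.1449, 0.0202]
tool_rot: [1.0, -0.017, 0.001, -0.0]
wrist_force: [0.3, -0.3, -2.2]
width: 0.675
grasp_force: 35.0
```

```bash
python3 -c "
from h import *
avg(2);fm()"
```

```text
My [0.024 0.004] [ 0.014 -2.659]  Fz mean above; t 29.95
 29.95 [0.4951 0.1449 0.0201] F [-0.19 -0.36 -2.43] Mtool [0.025 0.055 0.009] Mw [ 0.023 -0.056 -0.009] w 0.675 g 35.0
```

Contact just beginning; one more millimetre, then release and go back to B.

drive_tool --targets '[{"tx": 0, "ty": 0, "tz": 0.1, "ax": 0, "ay": 0, "az": 0, "hand": -1}, {"tx": 0, "ty": 0, "tz": 0, "ax": 0, "ay": 0, "az": 0, "hand": -1}, {"tx": 0, "ty": 0, "tz": 0, "ax": 0, "ay": 0, "az": 0, "hand": -1}]'

```text
clock: 30.25
tool_pos: [0.4951, 0.1449, 0.0201]
tool_rot: [1.0, -0.017, 0.0, -0.0]
wrist_force: [-3.2, -1.6, 7.0]
width: 0.673
grasp_force: 35.0
```

drive_tool --targets '[{"tx": 0, "ty": 0, "tz": 0, "ax": 0, "ay": 0, "az": 0, "hand": 1}, {"tx": 0, "ty": 0, "tz": 0, "ax": 0, "ay": 0, "az": 0, "hand": 1}, {"tx": 0, "ty": 0, "tz": 0, "ax": 0, "ay": 0, "az": 0, "hand": 1}, {"tx": 0, "ty": 0, "tz": 0, "ax": 0, "ay": 0, "az": 0, "hand": 1}, {"tx": 0, "ty": 0, "tz": 0, "ax": 0, "ay": 0, "az": 0, "hand": 1}, {"tx": 0, "ty": 0, "tz": -2, "ax": 0, "ay": 0, "az": 0, "hand": 1}, {"tx": 0, "ty": 0, "tz": -4, "ax": 0, "ay": 0, "az": 0, "hand": 1}, {"tx": 0, "ty": 0, "tz": -3, "ax": 0, "ay": 0, "az": 0, "hand": 1}, {"tx": -0.4, "ty": 3, "tz": 0, "ax": 0, "ay": 0, "az": 0, "hand": 1}, {"tx": -0.4, "ty": 3.1, "tz": 0, "ax": 0, "ay": 0, "az": 0, "hand": 1}, {"tx": -0.4, "ty": 3.1, "tz": 0, "ax": 0, "ay": 0, "az": 0, "hand": 1}, {"tx": -0.4, "ty": 3, "tz": 0, "ax": 0, "ay": 0, "az": 0, "hand": 1}, {"tx": 0, "ty": 0, "tz": 0, "ax": 0, "ay": 0, "az": 0, "hand": 1}]'

```text
clock: 31.55
tool_pos: [0.4739, 0.021, 0.1085]
tool_rot: [1.0, -0.018, -0.0, 0.0]
wrist_force: [-0.4, 0.5, -0.1]
width: 0.999
grasp_force: 0.0
```

```bash
python3 -c "
from tops import *
go(.475,.0225,.017)"
```

```text
[   13    98   130   191 17883] 0.0495 0.0013 ((493.9885559082031, 144.6689910888672), (61.99635696411133, 123.960693359375), 88.26199340820312)
[  228   126   102   177 16544] 0.0496 0.0007 ((476.931884765625, 22.287687301635742), (60.375675201416016, 117.06796264648438), 88.21992492675781)
[  417   160   115   143 11243] 0.0493 0.0012 ((462.0229797363281, -100.30026245117188), (61.95917892456055, 96.04183959960938), 88.20481872558594)
t 31.6 pos [0.4744 0.0223 0.1086] w 0.997
shift cm [ 0.06 -0.02  9.16] turn [-0.     0.    -0.003]
```

drive_tool --targets '[{"tx": 0, "ty": 0, "tz": 3, "ax": 0, "ay": 0, "az": 0, "hand": 1}, {"tx": 0, "ty": 0, "tz": 3, "ax": 0, "ay": 0, "az": 0, "hand": 1}, {"tx": 0, "ty": 0, "tz": 2, "ax": 0, "ay": 0, "az": 0, "hand": 1}, {"tx": 0, "ty": 0, "tz": 1.1, "ax": 0, "ay": 0, "az": 0, "hand": 1}, {"tx": 0, "ty": 0, "tz": 0, "ax": 0, "ay": 0, "az": 0, "hand": -1}, {"tx": 0, "ty": 0, "tz": 0, "ax": 0, "ay": 0, "az": 0, "hand": -1}, {"tx": 0, "ty": 0, "tz": 0, "ax": 0, "ay": 0, "az": 0, "hand": -1}, {"tx": 0, "ty": 0, "tz": 0, "ax": 0, "ay": 0, "az": 0, "hand": -1}, {"tx": 0, "ty": 0, "tz": 0, "ax": 0, "ay": 0, "az": 0, "hand": -1}, {"tx": 0, "ty": 0, "tz": 0, "ax": 0, "ay": 0, "az": 0, "hand": -1}]'

```text
clock: 32.6
tool_pos: [0.476, 0.0234, 0.019]
tool_rot: [1.0, -0.017, 0.001, -0.0]
wrist_force: [-0.2, -0.7, 6.6]
width: 0.679
grasp_force: 35.0
```

drive_tool --targets '[{"tx": 0, "ty": 0, "tz": -1, "ax": 0, "ay": 0, "az": 0, "hand": -1}, {"tx": 0, "ty": 0, "tz": -2, "ax": 0, "ay": 0, "az": 0, "hand": -1}, {"tx": 0, "ty": 0, "tz": -3, "ax": 0, "ay": 0, "az": 0, "hand": -1}, {"tx": 0, "ty": 0, "tz": -3, "ax": 0, "ay": 0, "az": 0, "hand": -1}, {"tx": 0, "ty": 0, "tz": -2, "ax": 0, "ay": 0, "az": 0, "hand": -1}, {"tx": 0, "ty": 0, "tz": -1, "ax": 0, "ay": 0, "az": 0, "hand": -1}, {"tx": 0, "ty": 0, "tz": 0, "ax": 0, "ay": 0.11, "az": 0, "hand": -1}, {"tx": 0, "ty": 0, "tz": 0, "ax": 0, "ay": 0.11, "az": 0, "hand": -1}, {"tx": 0, "ty": 0, "tz": 0, "ax": 0, "ay": 0.11, "az": 0, "hand": -1}, {"tx": 0, "ty": 0, "tz": 0, "ax": 0, "ay": 0, "az": 0, "hand": -1}, {"tx": 0, "ty": 0, "tz": 0, "ax": 0, "ay": 0, "az": 0, "hand": -1}, {"tx": 0, "ty": 0, "tz": 0, "ax": 0, "ay": 0, "az": 0, "hand": -1}, {"tx": 0, "ty": 0, "tz": 0, "ax": 0, "ay": 0, "az": 0, "hand": -1}, {"tx": 0, "ty": 0, "tz": 0, "ax": 0, "ay": -0.1, "az": 0, "hand": -1}, {"tx": 0, "ty": 0, "tz": 0, "ax": 0, "ay": -0.1, "az": 0, "hand": -1}, {"tx": 0, "ty": 0, "tz": 0, "ax": 0, "ay": -0.1, "az": 0, "hand": -1}, {"tx": 0, "ty": 0, "tz": 0, "ax": 0, "ay": 0, "az": 0, "hand": -1}, {"tx": 0, "ty": 0, "tz": 0, "ax": 0, "ay": 0, "az": 0, "hand": -1}, {"tx": 0, "ty": 0, "tz": 0, "ax": 0, "ay": 0, "az": 0, "hand": -1}]'

```text
clock: 34.5
tool_pos: [0.4742, 0.0234, 0.1372]
tool_rot: [1.0, -0.017, 0.015, 0.0]
wrist_force: [0.3, -0.0, -4.2]
width: 0.679
grasp_force: 35.0
```

```bash
python3 -c "
from h import *
avg(14)"
```

```text
My [-0.028  0.021 -0.003 -0.027 -0.016  0.043 -0.014  0.025  0.008  0.012
  0.043  0.079 -0.004  0.031] [ 0.012 -3.615]  Fz mean above; t 35.2
```

drive_tool --targets '[{"tx": 0, "ty": 0, "tz": 0, "ax": 0, "ay": -0.12, "az": 0, "hand": -1}, {"tx": 0, "ty": 0, "tz": 0, "ax": 0, "ay": -0.12, "az": 0, "hand": -1}, {"tx": 0, "ty": 0, "tz": 0, "ax": 0, "ay": -0.12, "az": 0, "hand": -1}, {"tx": 0, "ty": 0, "tz": 0, "ax": 0, "ay": 0, "az": 0, "hand": -1}, {"tx": 0, "ty": 0, "tz": 0, "ax": 0, "ay": 0, "az": 0, "hand": -1}, {"tx": 0, "ty": 0, "tz": 0, "ax": 0, "ay": 0, "az": 0, "hand": -1}, {"tx": 0, "ty": 0, "tz": 0, "ax": 0, "ay": 0, "az": 0, "hand": -1}, {"tx": 0, "ty": 0, "tz": 0, "ax": 0, "ay": 0.1, "az": 0, "hand": -1}, {"tx": 0, "ty": 0, "tz": 0, "ax": 0, "ay": 0.1, "az": 0, "hand": -1}, {"tx": 0, "ty": 0, "tz": 0, "ax": 0, "ay": 0.1, "az": 0, "hand": -1}, {"tx": 0, "ty": 0, "tz": 0, "ax": 0, "ay": 0, "az": 0, "hand": -1}, {"tx": 0, "ty": 0, "tz": 0, "ax": 0, "ay": 0, "az": 0, "hand": -1}, {"tx": 0, "ty": 0, "tz": 0, "ax": 0, "ay": 0, "az": 0, "hand": -1}]'

```text
clock: 36.5
tool_pos: [0.4753, 0.0234, 0.1384]
tool_rot: [1.0, -0.017, -0.015, -0.0]
wrist_force: [0.3, 0.1, -3.1]
width: 0.677
grasp_force: 35.0
```

```bash
python3 -c "
from h import *
avg(14);go(.681,.125,.17)"
```

```text
My [ 0.025  0.003 -0.022  0.019 -0.019  0.008 -0.028 -0.064 -0.062 -0.074
 -0.046  0.023 -0.045 -0.042] [-0.023 -3.653]  Fz mean above; t 37.2
t 37.2 pos [0.4747 0.0234 0.1377] w 0.678
shift cm [ 20.29 -10.84  -3.23] turn [ 0.    0.03 -0.  ]
```

B: +0.012 at +0.03 rad and −0.023 at −0.03 rad. The sign is opposite to a fixed load, so B is confirmed as the rattler. Now I present it.

drive_tool --targets '[{"tx": 0, "ty": 0, "tz": 0, "ax": 0, "ay": 0.03, "az": 0, "hand": -1}, {"tx": 0, "ty": 0, "tz": -2.3, "ax": 0, "ay": 0, "az": 0, "hand": -1}, {"tx": 0, "ty": 0, "tz": -2, "ax": 0, "ay": 0, "az": 0, "hand": -1}, {"tx": 0.7, "ty": -0.4, "tz": 0, "ax": 0, "ay": 0, "az": 0, "hand": -1}, {"tx": 1.4, "ty": -0.7, "tz": 0, "ax": 0, "ay": 0, "az": 0, "hand": -1}, {"tx": 2, "ty": -1, "tz": 0, "ax": 0, "ay": 0, "az": 0, "hand": -1}, {"tx": 2, "ty": -1.1, "tz": 0, "ax": 0, "ay": 0, "az": 0, "hand": -1}, {"tx": 2, "ty": -1.1, "tz": 0, "ax": 0, "ay": 0, "az": 0, "hand": -1}, {"tx": 2, "ty": -1.1, "tz": 0, "ax": 0, "ay": 0, "az": 0, "hand": -1}, {"tx": 2, "ty": -1.1, "tz": 0, "ax": 0, "ay": 0, "az": 0, "hand": -1}, {"tx": 2, "ty": -1.1, "tz": 0, "ax": 0, "ay": 0, "az": 0, "hand": -1}, {"tx": 2, "ty": -1.1, "tz": 0, "ax": 0, "ay": 0, "az": 0, "hand": -1}, {"tx": 2, "ty": -1, "tz": 0, "ax": 0, "ay": 0, "az": 0, "hand": -1}, {"tx": 1.4, "ty": -0.7, "tz": 0, "ax": 0, "ay": 0, "az": 0, "hand": -1}, {"tx": 0.7, "ty": -0.4, "tz": 0, "ax": 0, "ay": 0, "az": 0, "hand": -1}, {"tx": 0, "ty": 0, "tz": 0, "ax": 0, "ay": 0, "az": 0, "hand": -1}, {"tx": 0, "ty": 0, "tz": 0, "ax": 0, "ay": 0, "az": 0, "hand": -1}, {"tx": 0, "ty": 0, "tz": 0, "ax": 0, "ay": 0, "az": 0, "hand": -1}, {"tx": 0, "ty": 0, "tz": 0, "ax": 0, "ay": 0, "az": 0, "hand": -1}]'

```text
clock: 39.1
tool_pos: [0.6796, 0.1243, 0.1807]
tool_rot: [1.0, -0.017, -0.0, 0.0]
wrist_force: [-1.2, 0.0, -3.0]
width: 0.682
grasp_force: 35.0
```

```bash
python3 -c "
from h import *
go(.681,.125,.18)
im,d=get_image('scene');cv2.imwrite('pics/f.png',im[120:300,120:460])
cm=camera_model('scene');W=world('s',d,cm)
m=(d>0)&(abs(W[...,0]-.68)<.09)&(abs(W[...,1]-.125)<.035)&(W[...,2]>.14)&(W[...,2]<.215)
h=cv2.cvtColor(im,cv2.COLOR_BGR2HSV); m&=(h[...,0]>100)&(h[...,0]<130)&(h[...,1]>120)
P=W[m];print(len(P),P.min(0),P.max(0))
im,d=get_image('side');cv2.imwrite('pics/g.png',im[60:340,150:420])"
```

```text
t 39.1 pos [0.6796 0.1243 0.1807] w 0.682
shift cm [ 0.14 -0.07  0.07] turn [ 0.  0. -0.]
347 [0.61969838 0.09279557 0.20236759] [0.74076041 0.15949987 0.21320106]
```

View pics/f.png

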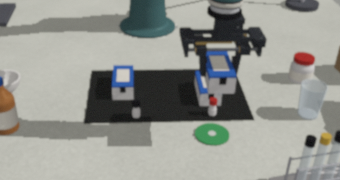

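View pics/g.png

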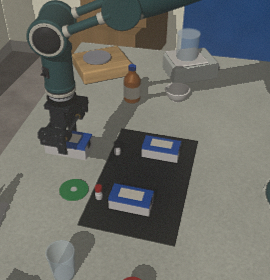

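The two crops show case B held level above the plate, centred at about (0.680, 0.126) with about 16 cm clearance. Cases A and C are flat on the mat, and the vials and other things are standing.

```bash
python3 -c "
from station import job_done
print(job_done())"
```

```text
the job is handed in; nothing more can be done
None
```

I found that the middle case (B) rattles and handed in the job with it held level and still, about 16 cm above the green plate and centred over it to within a few millimetres; the two silent cases are back flat on the mat, and the run took about 39 s of the 72 s.

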